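# Hook, pull out and lock a spring rule across a food-truck counter gap

## Task

Measure the counter gap between the sheet pan and the griddle: with the pull-out rule flat on the counter, hook its tip behind the inside of the pan's griddle-side rim, and only then back the housing away square to the griddle until its rear end meets the griddle. Press the red button fully down to lock it there while it is still hooked, then lift the rule so that the hook comes clear above the rim and set it down gently, still pulled out and locked, with its housing flat on the white board. Leave the bottle, the shaker and the bowl alone.

Things in the scene. Friction and masses are not known exactly. Their poses are not given: they have to be found in the camera images.
- rule_mid (a point): Centre of the housing (half-way up) of the orange pull-out rule: loose, 0.45 to 0.65 kg, housing 150 x 46 x 38 mm (x, y, z), rubber underside 20 mm below this point, top face 18 mm above it. x points along the rule toward the hook, z up. Its foot holds it where it is left against the blade's spring.
- fin (a point): Centre of the black fin on the housing's top face, 45 mm behind the housing's centre: 12 mm in x, 40 mm across, 14 mm high (from 38 to 52 mm above the rule's underside). The housing can be pushed or pulled by it. The top is free for 80 mm between the fin and the red button.
- button_top (a point): Centre of the top of the red lock button, 28 x 26 mm, 55 mm ahead of the housing's centre: this point is fixed on the housing at the height of the unpressed button's top, 49 mm above the rule's underside.
- rule_rear (a point): Middle of the housing's flat rear end face, 75 mm behind rule_mid, same axes.
- hook_tip (a point): On the hook, a steel lip 30 mm wide, 4 mm thick, hanging from the end of the yellow blade. Point on the lip's inner face (toward the housing), 2 mm above its lower edge, which is 8 mm above the rule's underside. 103 mm ahead of rule_mid plus the pull-out. The blade, 25 x 3 mm, has its underside 25 mm above the rule's underside and so clears the pan rim by 7 mm.
- blade (a joint): Pull-out of the blade in m: 0 fully in (start), at most 0.125. A spring of 1.3 to 1.8 N draws it back in unless locked.
- lock (a joint): Travel of the red lock button in m: 0 up (unlocked), 0.006 fully down (locked). Goes straight down with about 3 to 5 N and stays down. It drops a pawl between ratchet teeth 5 mm apart on the blade, so the blade may shift up to 5 mm as it locks. The ratchet works at pull-outs from 0.036 to 0.122.
- pan_rim (a point): Fixed steel sheet pan 240 (x) x 330 (y) x 18 mm high, floor 3 mm thick, empty near this rim. Point: top inner edge, mid-length, of the straight 240 mm rim that faces the griddle, 6 mm thick (from y = -0.006 to 0 of this point), 18 mm above the counter. x along the rim, y into the pan away from the griddle, z up.
- griddle_face (a point): Fixed steel griddle, 230 (x) x 200 (y) x 55 mm high. This point is the middle of its flat side face that looks toward the pan, 27.5 mm above the counter. x along the face, y out of the face toward the pan rim; face and rim are parallel. From face to inner edge of the rim is 240 to 290 mm.
- board_top (a point): Centre of the top of the fixed white board, 130 (x) x 280 (y) x 12 mm thick, its top 12 mm above the counter.
- squeeze: Bystander: white squeeze bottle with red cap, 64 mm diameter, 180 mm high, standing; origin at its foot.
- shaker: Bystander: jar-shaped shaker with steel top, 60 mm diameter, 100 mm high, standing; origin at its foot.
- bowl: Bystander: steel bowl, 120 mm across the rim, 50 mm high; origin at its foot.
- board: The white board itself (origin at the centre of its underside, 12 mm below board_top).
- rule: The whole rule (origin at the middle of its underside, 20 mm below rule_mid, same axes).

How it is judged (in metres and radians):
On the way, in this order (a step that is already met when the one before it is completed fails the run):
1. the rule lies flat on the counter with its hook tip down inside the pan, behind the griddle-side rim, blade still in (pull-out under 20 mm) (y of hook_tip in the frame of pan_rim above -0.003 m and z of hook_tip in the frame of pan_rim below -0.004 m and x of hook_tip in the frame of pan_rim between -0.11 and 0.11 m and height (world z) of rule_mid below 0.026 m and angle between rule_mid's own z axis and vertical below 0.1 rad and value of joint blade below 0.02 m), for 0.1 s.
2. hook against the rim (within 8 mm), the housing has been backed away flat and square to the griddle (within 0.15 rad) until its rear end is within 8 mm of the griddle face (y of hook_tip in the frame of pan_rim between -0.003 and 0.008 m and z of hook_tip in the frame of pan_rim below -0.004 m and x of hook_tip in the frame of pan_rim between -0.11 and 0.11 m and height (world z) of rule_mid below 0.026 m and angle between rule_mid's own z axis and vertical below 0.1 rad and y of rule_rear in the frame of griddle_face below 0.008 m and angle between the x axis of rule_mid and the y axis of griddle_face, either way round below 0.15 rad and value of joint blade above 0.04 m), for 0.2 s.
3. the button is down (over 4.5 mm) with the hook still at the rim and the rear still within 8 mm of the griddle (all of step 2 and value of joint lock above 0.0045 m), for 0.2 s.
4. the hook tip is lifted at least 5 mm above the rim, the blade still pulled out and locked (value of joint lock above 0.0045 m and value of joint blade above 0.04 m and z of hook_tip in the frame of pan_rim above 0.005 m), for 0.1 s.
At the end, for the whole second after the job is handed in: The rule lies flat (within 0.1 rad) and at rest on the white board, the centre of its housing over the board (within 55 mm of the board's centre across and 120 mm along), the button down (over 4.5 mm) and the blade still pulled out (over 40 mm) (value of joint lock above 0.0045 m and value of joint blade above 0.04 m and x of rule_mid in the frame of board_top between -0.055 and 0.055 m and y of rule_mid in the frame of board_top between -0.12 and 0.12 m and z of rule_mid in the frame of board_top between 0.015 and 0.025 m and linear speed of rule below 0.02 m/s and angle between rule_mid's own z axis and vertical below 0.1 rad and velocity of joint blade between -0.005 and 0.005 m/s); the robot touches nothing.
It fails at once if a bystander is moved by more than 30 mm (distance of any of squeeze, shaker, bowl from where it was at the start of the episode above 0.03 m).
It fails at once if the rule is dropped or slammed on the board (over 60 N) (contact force between rule and board above 60 N).
It also fails if it takes over 64 s, if anything falls off the work surface, if the arm or the gripper's body presses on something with over 40 N, if the wrist force passes 120 N, or if a joint passes its speed limit or range.

## Robot

A 6-joint arm with a two-finger parallel gripper is mounted at the origin on the work surface. World frame = base frame: x ahead of the robot, y to its left, z up, the work surface at z = 0. Lengths are in mm, angles in rad, forces in N, time in s.
With the tool pointing down it reaches from about 275 to 775 mm from the base axis. Payload 14.6 kg.
Tool frame: the origin (TCP) lies at the very end of the fingers, on their centre line; the grasp point (between the pads) lies 19 mm behind it; z points along the fingers, y is the line along which they close (so a half turn about z gives the same grasp; the last joint's range is limited). The gripper opens to 85 mm and grips with 20 to 120 N. Pads are 22 mm wide; open, the fingers measure 114 mm over their backs; the gripper's body (76 mm by 85 mm) begins 54 mm behind the grasp point. The pads swing forward as they close: fully open they stand 13 mm farther back than shut.
Start: joints at [-1.399, 0.263, -0.048, 1.259, 0, 1.415], TCP at [168.526, -497.219, 231.278] pointing down, gripper open.
Joint ranges: [-2.65, 2.65], [-0.89, 1.7], [-1.18, 1.37], [-2.13, 2.11], [-1.35, 1.29], [-3.14, 3.14]. Speed limits (rad/s): [1.89, 1.89, 2.57, 2.79, 3.14, 3.14].

## Interface

Orientations are given as [roll, pitch, yaw] about the fixed x, y, z axes, in that order (R = Rz(yaw) Ry(pitch) Rx(roll)).
In Python, from plant import bot gives the robot as it stands. The module is installed in compiled form; this text tells all that it offers.
- The arm moves only by the tool arm_command, never from a script. Its arguments are lists of equal length, an entry for each row: "fingers": the finger opening in m, from 0 to 0.0854; "travel": the shift along the tool's x, y, z in m, a list of three; "yaw": the turn about the tool's z in rad. In form: {"fingers": [fingers, ...], "travel": [[tx, ty, tz], ...], "yaw": [yaw, ...]}. A call has exactly 5 rows; each row is the pose to reach, as a shift and turn from the pose commanded when the call began, along the tool's axes at that moment; what a row does not reach only later rows make up. A row lasts 1/10 s, in which the tool goes at most 50 mm and 8.59 degrees, less where a joint would pass 70% of its speed; a pose out of reach is approached as far as the arm can. A call with a gripper value outside its range is refused whole. The fingers move at their own pace and stop on an object; "squeeze" is the grip in N (left out, the last holds). Time passes only in rows, so rows that repeat a pose let the fingers close, or fill a call up. It gives the time, the measured TCP pose, the force, the opening and the grip force at its end, in the units of the state.
- bot.get_obs(): the state, without advancing time (a new reading comes with each control period).
- bot.capture(name): name is "scene" or "top" or "wrist"; returns a dict with "img" (400x640x3 uint8, blue, green, red), "range_z" (400x640 float32, mm along the optical axis (not along the pixel's ray), 0 where there is no reading), "intrinsics" (3x3 intrinsics, pixels), "xyz" and "attitude" of the camera in the world. Camera axes: x right, y down, z forward; pixel columns grow to the right and rows downward; lengths in mm; the calibration is good to about 2 mm. A picture is of the moment at which its call begins.
- bot.job_done(): hands the job in; it is judged then, once.
The state is a dict: "t": time; "joint_pos": joint angles; "dq": joint speeds; "tau": joint torques, N m; "tool_pos": TCP position; "eef_rot": TCP orientation; "wrist_force": force on the tool from outside, world axes, zero at the start; "wrist_torque": the same for the moment, N m; "finger_gap": finger opening in mm; "finger_force": force on a finger pad.
Only numpy, scipy, OpenCV 4.12 (cv2) and the standard library are available. Lean on these libraries where they do the work, as an engineer would, in place of code of your own. Each camera call takes 0.05 s, during which the arm holds its last target. There are 200 camera calls.

## Working session

There is one attempt and no reset: what is moved stays moved. The work goes in short steps, Python scripts to look and compute and a tool call to move; the robot and the scene stay as the last step left them, time stands still between calls to the robot, and variables do not carry over. Pictures are saved under pics/ and viewed, at most 10 in all, crops included, and the job is handed in when it is done.

Besides the shell and the picture viewer there is one more tool, called after "Emit:" by a JSON object that holds its "op" and its "data". arm_command: Moves the arm, as the interface text tells. Its arguments: {"type":"object","properties":{"fingers":{"type":"array","items":{"type":"number"}},"travel":{"type":"array","items":{"type":"array","items":{"type":"number"}}},"yaw":{"type":"array","items":{"type":"number"}},"squeeze":{"type":"number"}},"required":["fingers","travel","yaw"]}

```bash
mkdir -p pics; cat > h.py <<'E'
import numpy as np, cv2, sys
from scipy.spatial.transform import Rotation as R
from plant import bot
def cap(n,save=None):
    c=bot.capture(n)
    if save: cv2.imwrite('pics/'+save+'.png',c['img'])
    return c
def pts(c):
    K=np.array(c['intrinsics']);h,w=c['range_z'].shape
    u,v=np.meshgrid(np.arange(w),np.arange(h));z=c['range_z']
    p=np.stack([(u-K[0,2])/K[0,0]*z,(v-K[1,2])/K[1,1]*z,z],-1)
    a=np.array(c['attitude'],float)
    Rm=a if a.shape==(3,3) else R.from_euler('xyz',a).as_matrix()
    P=p@Rm.T+np.array(c['xyz']); P[z<=0]=np.nan
    return P
E
python3 - <<'E'
from h import *
for n in ['scene','top']:
    c=cap(n,n+'0'); print(n,c['xyz'],c['attitude'],c['intrinsics']); P=pts(c); print(np.nanpercentile(P[...,2],[1,10,50,90]))
    np.save(n+'0.npy',P)
print(bot.get_obs())
E
```

```text
scene [1096.05725629  535.91202262  834.65888262] [-2.38137369  0.01706337  2.25585154] [[486.35696693   0.         321.06975022]
 [  0.         486.35696693 202.9353756 ]
 [  0.           0.           1.        ]]
[-753.25061841 -510.86444893    0.82763141   65.47194482]
top [442.18776202  29.80834761 974.02811615] [-3.04346102  0.02117136 -1.55322085] [[407.72731945   0.         319.32403281]
 [  0.         407.72731945 196.64695552]
 [  0.           0.           1.        ]]
[-7.47437471e+02 -3.82011281e+00  1.67988355e-01  5.40282943e+01]
{'t': 0.1, 'joint_pos': array([-1.39932464e+00,  2.63489868e-01, -4.88647621e-02,  1.25939507e+00,
       -1.55632725e-05,  1.41549088e+00]), 'dq': array([-0.00092151, -0.00054326,  0.00174493,  0.001341  , -0.00102946,
       -0.00035689]), 'tau': array([ 5.05241434e-03, -6.38575888e+01,  3.85063219e+01,  9.81191522e-03,
       -2.91305344e-05,  1.00542891e-05]), 'tool_pos': array([ 168.46744477, -496.98151213,  230.86871857]), 'eef_rot': array([-3.14064835e+00, -1.32093052e-04,  3.26777080e-01]), 'wrist_force': array([ 0.0474376 , -0.05065347,  1.09180097]), 'wrist_torque': array([-0.02666   ,  0.04216292, -0.00684172]), 'finger_force': 0.0, 'finger_gap': 85.61305386725705}
```

View pics/top0.png

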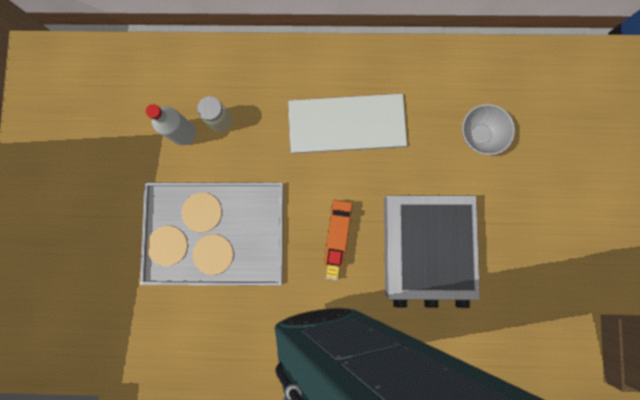

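View pics/scene0.png

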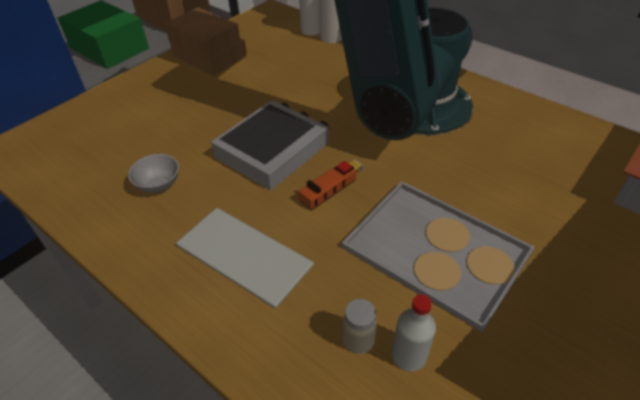

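The top view shows the rule at (338,238) with its hook end at (333,272). The pan's griddle-side rim is near column 282, the griddle face near column 386, and the board centre near (348,123). Next I'll measure these in world coordinates.

```bash
python3 - <<'E'
from h import *
im=cv2.imread('pics/top0.png'); P=np.load('top0.npy'); c=bot.capture('top')
K=np.array(c['intrinsics']);Rm=R.from_euler('xyz',c['attitude']).as_matrix();o=np.array(c['xyz'])
def ray(u,v,z):
    d=Rm@np.array([(u-K[0,2])/K[0,0],(v-K[1,2])/K[1,1],1.]);return o+d*(z-o[2])/d[2]
hsv=cv2.cvtColor(im,cv2.COLOR_BGR2HSV);H,S,V=cv2.split(hsv)
roi=np.zeros(H.shape,bool);roi[190:285,310:365]=1
def rep(n,m,z):
    m=cv2.morphologyEx(m.astype(np.uint8),cv2.MORPH_OPEN,np.ones((2,2)))
    cs,_=cv2.findContours(m,0,2)
    if not cs: print(n,'none');return
    k=max(cs,key=cv2.contourArea); r=cv2.minAreaRect(k)
    b=np.array([ray(*q,z)[:2] for q in cv2.boxPoints(r)])
    mm=np.zeros(H.shape,np.uint8);cv2.drawContours(mm,[k],-1,1,-1)
    e=b[1]-b[0];f=b[2]-b[1]
    print(n,'c',b.mean(0).round(1),'sides',np.linalg.norm(e).round(1),np.linalg.norm(f).round(1),'ang',np.arctan2(e[1],e[0]).round(3),np.arctan2(f[1],f[0]).round(3),'zmed',np.nanmedian(P[...,2][mm>0]).round(1))
rep('rule(no blade)',roi&(S>185)&((H<9)|(H>174)),38)
rep('button',roi&(S>150)&((H<3)|(H>174)),49)
rep('fin',roi&(V<70),52)
rep('yellow',roi&(H>22)&(H<35)&(S>120),28)
r2=np.zeros(H.shape,bool);r2[85:160,275:420]=1
rep('board',r2&(S<60)&(V>120),12)
r3=np.zeros(H.shape,bool);r3[190:300,380:482]=1
rep('griddle',r3&(P[...,2]>40),55)
r3=np.zeros(H.shape,bool);r3[170:300,130:300]=1
rep('pan',r3&(S<70)&(V>90)|r3&(P[...,2]>10),18)
# edges by heights
z=P[...,2]
for v in (200,215,230,245,260,275):
    row=z[v]; 
    ug=[u for u in range(370,400) if row[u]>40][:1]
    print(v,'grid first',ug,[ray(u,v,55)[:2].round(1).tolist() for u in ug], 'pan', [(u,int(V[v,u]),int(S[v,u]),round(float(row[u]))) for u in range(274,290)])
print('hsv col rule',[tuple(map(int,hsv[v,int(341-(v-200)*8/75)])) for v in range(196,284,3)])
for n,z0,pp in (('bowl',50,(489,130)),('shaker',100,(211,107)),('bottle',180,(154,112))): print(n,ray(*pp,z0)[:2])
E
```

```text
rule(no blade) c [389.9  19.9] sides 4.5 9.0 ang -1.552 -3.127 zmed 48.2
button c [395.5  12.5] sides 29.9 28.3 ang -0.128 -1.693 zmed 47.6
fin c [494.  -1.] sides 7.4 32.7 ang -0.151 -1.72 zmed 50.9
yellow c [361.3  16.5] sides 24.7 24.7 ang -0.11 -1.675 zmed 27.4
board c [713.9 -13.6] sides 283.8 131.1 ang -1.501 -3.089 zmed 11.8
griddle c [ 421.8 -204.9] sides 228.0 208.2 ang 0.001 -1.555 zmed 55.1
pan c [444.2 301.7] sides 342.0 240.0 ang -1.556 -3.116 zmed 4.1
200 grid first [386] [[527.1, -99.7]] pan [(274, 173, 0, 1), (275, 170, 2, 3), (276, 172, 1, 5), (277, 171, 1, 4), (278, 173, 3, 3), (279, 181, 0, 0), (280, 184, 3, 16), (281, 165, 3, 19), (282, 126, 12, 18), (283, 108, 71, -1), (284, 110, 127, 3), (285, 113, 140, 1), (286, 115, 133, -6), (287, 115, 140, -3), (288, 135, 134, 1), (289, 161, 136, 3)]
215 grid first [386] [[493.2, -99.8]] pan [(274, 176, 0, 4), (275, 172, 3, 3), (276, 174, 1, 5), (277, 172, 0, 3), (278, 172, 1, 4), (279, 175, 1, 3), (280, 174, 1, 19), (281, 156, 3, 16), (282, 116, 15, 15), (283, 106, 91, -1), (284, 113, 138, -1), (285, 114, 139, 1), (286, 118
[... 1374 characters left out ...]
4, 139, 0), (285, 113, 133, 2), (286, 118, 132, -2), (287, 133, 140, 1), (288, 159, 135, -1), (289, 167, 137, -2)]
hsv col rule [(20, 139, 172), (20, 135, 161), (11, 185, 190), (11, 182, 198), (11, 186, 191), (5, 78, 62), (3, 53, 53), (11, 185, 196), (11, 184, 200), (11, 184, 198), (11, 185, 197), (11, 185, 199), (11, 182, 198), (11, 185, 198), (11, 183, 197), (11, 185, 197), (11, 182, 200), (11, 178, 200), (4, 156, 98), (0, 187, 191), (1, 184, 195), (0, 188, 191), (0, 183, 181), (19, 154, 139), (24, 159, 218), (23, 163, 214), (24, 161, 189), (23, 114, 205), (19, 92, 164), (19, 142, 167)]
bowl [ 692.47844102 -335.66886142]
shaker [723.69149186 293.2917178 ]
bottle [686.34208763 384.31786513]
```

```bash
cat >> h.py <<'E'
def plan(ways,start=None):
    """ways: (x,y,z,yaw) mm/rad world; prints tool-frame shift (m) & turn for each successive call"""
    o=bot.get_obs(); s=list(o['tool_pos'])+[o['eef_rot'][2]] if start is None else start
    print('t',o['t'],'pose',np.round(o['tool_pos'],1),np.round(o['eef_rot'],3),'F',np.round(o['wrist_force'],1),'gap',round(o['finger_gap'],1))
    for w in ways:
        d=np.array(w[:3])-s[:3]; c,n=np.cos(s[3]),np.sin(s[3])
        t=[d[0]*c+d[1]*n, d[0]*n-d[1]*c, -d[2]]
        print(w,'->',np.round(np.array(t)/1000,4),'yaw',round(-(w[3]-s[3]),4)); s=list(w)
E
python3 - <<'E'
from h import *
plan([(280,-297,200,1.077),(392,-97,170,1.827),(449,5,150,2.577),(449,5,150,3.005)])
c=bot.capture('top');K=np.array(c['intrinsics']);Rm=R.from_euler('xyz',c['attitude']).as_matrix();o=np.array(c['xyz'])
def ray(u,v,z):
    d=Rm@np.array([(u-K[0,2])/K[0,0],(v-K[1,2])/K[1,1],1.]);return (o+d*(z-o[2])/d[2])[:2].round(1)
for v in(200,235,270):print('rim in',ray(279.5,v,18),'out',ray(282.2,v,18),'gr',ray(386,v,55))
# scene-view check of rim & griddle heights
P=np.load('scene0.npy')
for x in (380,430,480):
    m=(abs(P[...,0]-x)<8)
    a=P[m&(P[...,2]>12)&(P[...,2]<24)&(P[...,1]>120)&(P[...,1]<160)]; b=P[m&(P[...,2]>48)&(P[...,2]<62)&(P[...,1]>-125)&(P[...,1]<-85)]
    print(x,'rim y',np.percentile(a[:,1],[2,50,98]).round(1),'gr y max',np.percentile(b[:,1],[50,98]).round(1))
E
```

```text
t 0.15 pose [ 168.5 -497.   231. ] [-3.141 -0.     0.327] F [0.  0.2 0.1] gap 85.4
(280, -297, 200, 1.077) -> [ 0.1698 -0.1536  0.031 ] yaw -0.7502
(392, -97, 170, 1.827) -> [0.2292 0.0038 0.03  ] yaw -0.75
(449, 5, 150, 2.577) -> [0.0842 0.081  0.02  ] yaw -0.75
(449, 5, 150, 3.005) -> [0. 0. 0.] yaw -0.428
rim in [526.6 145.5] out [526.7 139.2] gr [527.1 -99.7]
rim in [444.4 143.3] out [444.5 137. ] gr [448.4 -99.8]
rim in [363.5 141.1] out [363.6 134.8] gr [371.1 -99.9]
380 rim y [140.4 143.9 145.8] gr y max [-110.2 -100.7]
430 rim y [141.2 144.2 146.9] gr y max [-110.   -99.2]
480 rim y [139.6 145.4 146.8] gr y max [-110.6  -99.6]
```

Emit:
{"op": "arm_command", "data": {"fingers": [0.085,0.085,0.085,0.085,0.085], "travel": [[0.034,-0.031,0.006],[0.068,-0.061,0.012],[0.102,-0.092,0.018],[0.136,-0.123,0.025],[0.17,-0.154,0.031]], "yaw": [-0.15,-0.3,-0.45,-0.6,-0.75]}}

```text
t: 0.7
tool_pos: [280.5, -295.1, 200.0]
eef_rot: [3.141, -0.0, 1.082]
wrist_force: [1.5, -0.2, -0.4]
finger_gap: 85.2
finger_force: 0.0
```

Emit:
{"op": "arm_command", "data": {"fingers": [0.085,0.085,0.085,0.085,0.085], "travel": [[0.046,0.001,0.006],[0.092,0.002,0.012],[0.137,0.003,0.018],[0.183,0.004,0.024],[0.229,0.004,0.03]], "yaw": [-0.15,-0.3,-0.45,-0.6,-0.75]}}

```text
t: 1.2
tool_pos: [392.8, -95.3, 170.2]
eef_rot: [3.141, 0.0, 1.833]
wrist_force: [1.0, -0.4, -0.1]
finger_gap: 85.4
finger_force: 0.0
```

Emit:
{"op": "arm_command", "data": {"fingers": [0.085,0.085,0.085,0.085,0.085], "travel": [[0.028,0.027,0.006],[0.056,0.054,0.012],[0.084,0.081,0.02],[0.084,0.081,0.02],[0.084,0.081,0.02]], "yaw": [-0.15,-0.3,-0.45,-0.6,-0.75]}}

```text
t: 1.7
tool_pos: [449.4, 5.9, 149.8]
eef_rot: [-3.141, -0.001, 2.586]
wrist_force: [0.1, -0.4, -0.1]
finger_gap: 85.1
finger_force: 0.0
```

Emit:
{"op": "arm_command", "data": {"fingers": [0.085,0.085,0.085,0.085,0.085], "travel": [[0,0,0],[0,0,0],[0,0,0],[0,0,0],[0,0,0]], "yaw": [-0.14,-0.28,-0.428,-0.428,-0.428]}}

```text
t: 2.2
tool_pos: [449.2, 4.7, 150.2]
eef_rot: [3.142, -0.0, 3.0]
wrist_force: [0.7, 1.1, -0.1]
finger_gap: 85.0
finger_force: 0.0
```

```bash
python3 - <<'E'
from h import *
plan([(449,5,10,3.005)])
c=cap('wrist','w1'); print(c['xyz'],c['attitude']); P=pts(c)
H,S,V=cv2.split(cv2.cvtColor(c['img'],cv2.COLOR_BGR2HSV)); z=P[...,2]
d=np.hypot(P[...,0]-449,P[...,1]-5)<130
for n,m in (('or',(H>6)&(H<15)&(S>165)&(z>33)&(z<43)),('btn',((H<4)|(H>174))&(S>150)&(z>43)&(z<55)),('fin',(V<90)&(S<110)&(z>45)&(z<60))):
    q=P[m&d][:,:2]
    if len(q)>20:
        r=cv2.minAreaRect(q.astype(np.float32)); print(n,len(q),r, 'med',np.median(q,0))
    else: print(n,len(q))
E
```

```text
t 2.2 pose [449.2   4.7 150.2] [ 3.142 -0.     3.   ] F [ 0.7  1.1 -0.1] gap 85.0
(449, 5, 10, 3.005) -> [0.0003 0.0002 0.1402] yaw -0.0047
[380.91695847  14.47473689 292.11953412] [ 2.87091160e+00 -1.59540361e-04  1.42826596e+00]
or 5916 ((448.3243408203125, 7.351165771484375), (45.750606536865234, 148.39645385742188), 82.50975036621094) med [448.85135966   6.2083526 ]
btn 1128 ((394.2456359863281, 14.422412872314453), (25.278139114379883, 27.62372398376465), 81.83270263671875) med [393.66338327  14.40619623]
fin 572 ((481.9236755371094, -42.02607345581055), (126.09429931640625, 13.471549987792969), 77.38455200195312) med [490.64886496   0.82342231]
```

View pics/w1.png

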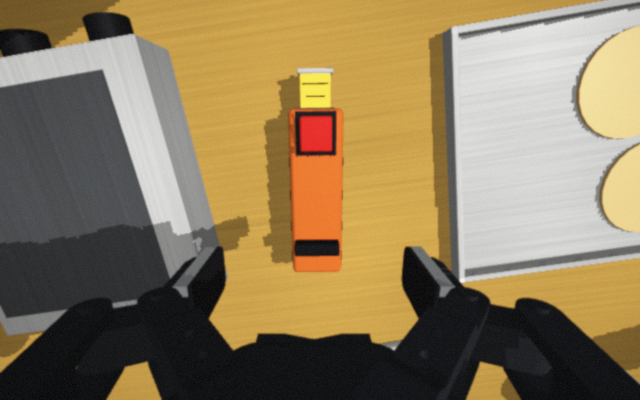

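The wrist view shows the rule squarely between the fingers, with the button at (316,133) and the fin at (317,248). Its centre measures about (448.5, 6.5), so I'll descend and grip.

Emit:
{"op": "arm_command", "data": {"fingers": [0.085,0.085,0.085,0.085,0.085], "travel": [[0,0.001,0.035],[0,0.0015,0.07],[0,0.0015,0.1],[0,0.0015,0.125],[0,0.0015,0.14]], "yaw": [0,0,0,0,0]}}

```text
t: 2.75
tool_pos: [448.7, 6.3, 8.6]
eef_rot: [3.142, -0.002, 3.001]
wrist_force: [0.4, -0.8, 1.0]
finger_gap: 85.0
finger_force: 0.0
```

Emit:
{"op": "arm_command", "data": {"fingers": [0.06,0.035,0.035,0.035,0.035], "travel": [[0,0,0],[0,0,0],[0,0,0],[0,0,0],[0,0,0]], "yaw": [0,0,0,0,0], "squeeze": 40}}

```text
t: 3.25
tool_pos: [450.1, 6.1, 11.3]
eef_rot: [3.141, 0.002, 3.004]
wrist_force: [-2.1, 1.1, 6.8]
finger_gap: 45.5
finger_force: 42.3
```

Emit:
{"op": "arm_command", "data": {"fingers": [0.035,0.035,0.035,0.035,0.035], "travel": [[0,0,0],[0,0,0],[0,0,0],[0,0,0],[0,0,0]], "yaw": [0,0,0,0,0]}}

```text
t: 3.75
tool_pos: [450.1, 6.1, 11.3]
eef_rot: [3.141, 0.002, 3.004]
wrist_force: [-1.9, 1.0, 7.5]
finger_gap: 45.2
finger_force: 42.3
```

Emit:
{"op": "arm_command", "data": {"fingers": [0.035,0.035,0.035,0.035,0.035], "travel": [[0,0,-0.012],[0,0,-0.025],[0,0,-0.04],[0,0,-0.055],[0,0,-0.06]], "yaw": [0,0,0,0.1,0.2]}}

```text
t: 4.25
tool_pos: [450.1, 6.1, 72.0]
eef_rot: [3.141, 0.002, 2.8]
wrist_force: [0.3, 0.6, -5.4]
finger_gap: 45.3
finger_force: 43.5
```

Emit:
{"op": "arm_command", "data": {"fingers": [0.035,0.035,0.035,0.035,0.035], "travel": [[0,0,0],[0,0,0],[0,0,0],[0,0,0],[0,0,0]], "yaw": [0.12,0.25,0.38,0.51,0.64]}}

```text
t: 4.75
tool_pos: [449.4, 6.2, 70.7]
eef_rot: [3.141, 0.0, 2.159]
wrist_force: [1.0, -0.1, -5.8]
finger_gap: 45.2
finger_force: 43.5
```

Emit:
{"op": "arm_command", "data": {"fingers": [0.035,0.035,0.035,0.035,0.035], "travel": [[0,0,0],[0,0,0],[0,0,0],[0,0,0],[0,0,0]], "yaw": [0.13,0.26,0.39,0.5,0.575]}}

```text
t: 5.25
tool_pos: [449.4, 6.2, 70.7]
eef_rot: [3.141, 0.0, 1.585]
wrist_force: [0.0, -1.0, -4.8]
finger_gap: 45.2
finger_force: 43.5
```

```bash
cat >> h.py <<'E'
def rule(P,im,c0,up):
    H,S,V=cv2.split(cv2.cvtColor(im,cv2.COLOR_BGR2HSV)); z=P[...,2]-up
    d=np.hypot(P[...,0]-c0[0],P[...,1]-c0[1])<180
    for n,m in (('or',(H>6)&(H<15)&(S>165)&(z>30)&(z<46)),('btn',((H<4)|(H>174))&(S>150)&(z>38)&(z<58)),('blade',(H>20)&(H<32)&(S>140)&(z>20)&(z<36))):
        q=P[m&d]
        if len(q)>15: print(n,len(q),[np.round(a,2) for a in cv2.minAreaRect(q[:,:2].astype(np.float32))],'med',np.median(q,0).round(1))
        else: print(n,len(q))
E
python3 - <<'E'
from h import *
plan([(447,48,70,1.586)])
for n in ('wrist','top'):
    c=cap(n,n+'2'); print(n); rule(pts(c),c['img'],(449,6),60)
E
```

```text
t 5.25 pose [449.4   6.2  70.7] [3.141 0.    1.585] F [ 0.  -1.  -4.8] gap 45.2
(447, 48, 70, 1.586) -> [ 0.0418 -0.0018  0.0007] yaw -0.0012
wrist
or 17344 [array([447.55,  27.74]), array([ 46.69, 107.75]), np.float64(0.99)] med [448.   20.7  96.5]
btn 5917 [array([447.06,  60.75]), array([28.35, 30.54]), np.float64(1.44)] med [447.1  62.5 107.5]
blade 4764 [array([446.41,  96.15]), array([25.8 , 27.37]), np.float64(1.19)] med [446.7  96.8  86.7]
top
or 0
btn 0
blade 5
```

View pics/wrist2.png

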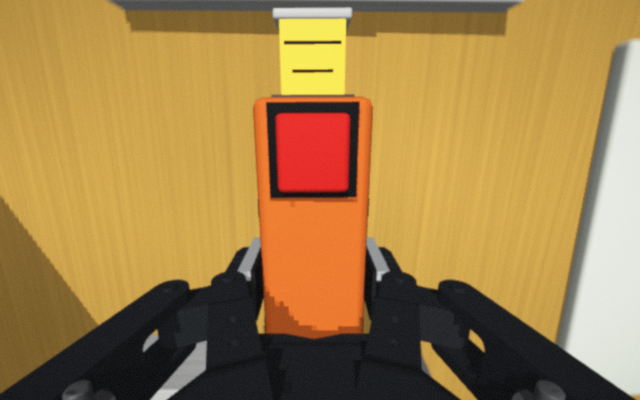

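The wrist view shows the rule held level, with the button at (313,153) and the blade and hook at (313,12), pointing at the pan rim. Next: move the hook over the rim and lower.

Emit:
{"op": "arm_command", "data": {"fingers": [0.035,0.035,0.035,0.035,0.035], "travel": [[0.012,0,0],[0.024,0,0],[0.036,0,0],[0.043,0,0],[0.043,0,0]], "yaw": [0,0,0,0,0]}}

```text
t: 5.85
tool_pos: [448.5, 50.3, 70.3]
eef_rot: [-3.141, -0.0, 1.592]
wrist_force: [-0.1, 0.0, -5.2]
finger_gap: 45.2
finger_force: 43.3
```

Emit:
{"op": "arm_command", "data": {"fingers": [0.035,0.035,0.035,0.035,0.035], "travel": [[0,0,0.01],[0,0,0.02],[0,0,0.025],[0,0,0.025],[0,0,0.025]], "yaw": [0,0,0,0,0]}}

```text
t: 6.35
tool_pos: [448.6, 49.0, 45.1]
eef_rot: [-3.141, -0.0, 1.589]
wrist_force: [-0.2, 0.2, -4.8]
finger_gap: 45.4
finger_force: 43.2
```

```bash
python3 - <<'E'
from h import *
plan([])
c=cap('wrist','w3'); P=pts(c); rule(P,c['img'],(449,49),34)
z=P[...,2]
for x in (400,420,480,500):
    m=(abs(P[...,0]-x)<6)&(z>13)&(z<24)&(P[...,1]>125)&(P[...,1]<165)
    print(x,m.sum(),np.percentile(P[m][:,1],[3,50,97]).round(1) if m.sum()>5 else '')
E
```

```text
t 6.35 pose [448.6  49.   45.1] [-3.141 -0.     1.589] F [-0.2  0.2 -4.8] gap 45.4
or 17351 [array([446.61,  70.83]), array([ 46.48, 107.09]), np.float64(1.23)] med [447.1  63.5  70.9]
btn 5946 [array([446.06, 103.39]), array([28.39, 30.77]), np.float64(1.42)] med [446.1 105.3  81.9]
blade 4661 [array([445.45, 138.99]), array([25.08, 27.35]), np.float64(1.3)] med [445.4 139.5  61.1]
400 300 [137.8 140.4 143.3]
420 296 [138.1 140.7 143.6]
480 299 [138.9 141.8 144.7]
500 300 [139.3 142.1 145.2]
```

View pics/w3.png

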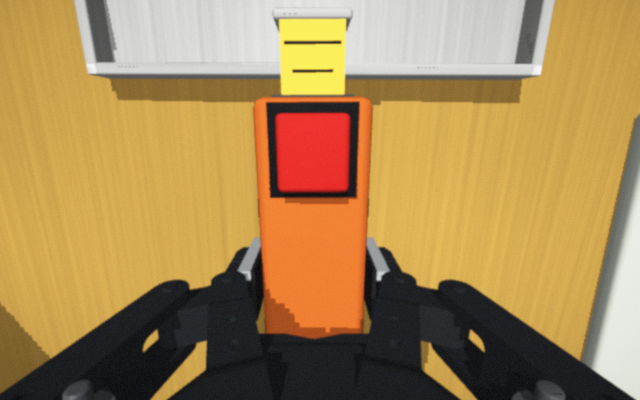

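The hook at (313,12) is over the pan floor, about 8 mm past the rim's inner edge at row 65. Lowering.

Emit:
{"op": "arm_command", "data": {"fingers": [0.035,0.035,0.035,0.035,0.035], "travel": [[0,0,0.01],[0,0,0.02],[0,0,0.028],[0,0,0.032],[0,0,0.034]], "yaw": [0,0,0,0,0]}}

```text
t: 6.9
tool_pos: [448.2, 49.2, 11.2]
eef_rot: [-3.141, -0.0, 1.59]
wrist_force: [-16.1, 0.8, 49.1]
finger_gap: 45.6
finger_force: 49.8
```

Emit:
{"op": "arm_command", "data": {"fingers": [0.035,0.035,0.035,0.035,0.035], "travel": [[0,0,0],[0,0,0],[0,0,0],[0,0,0],[0,0,0]], "yaw": [0,0,0,0,0]}}

```text
t: 7.4
tool_pos: [448.5, 49.2, 11.3]
eef_rot: [-3.141, 0.0, 1.59]
wrist_force: [-4.5, 0.6, 3.4]
finger_gap: 45.5
finger_force: 44.5
```

```bash
python3 - <<'E'
from h import *
plan([])
c=cap('wrist','w4'); P=pts(c); rule(P,c['img'],(449,49),0)
E
```

```text
t 7.4 pose [448.5  49.2  11.3] [-3.141  0.     1.59 ] F [-4.5  0.6  3.4] gap 45.5
or 17340 [array([446.59,  71.31]), array([ 46.93, 106.6 ]), np.float64(1.32)] med [447.   63.6  37.1]
btn 5945 [array([446.02, 103.7 ]), array([28.46, 30.45]), np.float64(0.89)] med [446.  105.6  48.1]
blade 4687 [array([444.99, 139.12]), array([25.66, 27.34]), np.float64(1.45)] med [445.4 139.6  27.2]
```

Emit:
{"op": "arm_command", "data": {"fingers": [0.035,0.035,0.035,0.035,0.035], "travel": [[-0.005,0,0],[-0.012,0,0],[-0.02,0,0],[-0.028,0,0],[-0.035,0,0]], "yaw": [0,0,0,0,0]}}

```text
t: 7.95
tool_pos: [449.6, 13.5, 11.3]
eef_rot: [3.141, -0.0, 1.589]
wrist_force: [0.7, 5.3, -0.8]
finger_gap: 45.0
finger_force: 44.0
```

Emit:
{"op": "arm_command", "data": {"fingers": [0.035,0.035,0.035,0.035,0.035], "travel": [[-0.008,0,0],[-0.016,0,0],[-0.024,0,0],[-0.031,0,0],[-0.035,0,0]], "yaw": [0,0,0,0,0]}}

```text
t: 8.45
tool_pos: [450.2, -21.5, 11.4]
eef_rot: [3.141, -0.0, 1.589]
wrist_force: [1.4, 6.0, 0.2]
finger_gap: 45.3
finger_force: 44.1
```

```bash
python3 - <<'E'
from h import *
plan([])
for n in('wrist','scene','top'):
    c=cap(n,n+'5'); P=pts(c); print(n);rule(P,c['img'],(449,20),0)
    if n=='wrist':
        z=P[...,2]
        for x in (410,480): 
            m=(abs(P[...,0]-x)<6)&(z>13)&(z<24)&(P[...,1]>125)&(P[...,1]<165)
            print(x,m.sum(),np.percentile(P[m][:,1],[3,97]).round(1) if m.sum()>5 else '')
E
```

```text
t 8.45 pose [450.2 -21.5  11.4] [ 3.141 -0.     1.589] F [1.4 6.  0.2] gap 45.3
wrist
or 17340 [array([ 4.4831e+02, -3.1000e-01]), array([ 46.78, 108.22]), np.float64(1.12)] med [448.7  -7.1  37.1]
btn 5955 [array([447.8 ,  32.96]), array([28.45, 30.46]), np.float64(0.99)] med [447.7  34.8  48.1]
blade 5736 [array([447.07,  71.63]), array([25.16, 33.45]), np.float64(0.98)] med [447.   73.2  27.3]
410 0 
480 0 
scene
or 402 [array([448.44, -16.68]), array([ 50.38, 147.2 ]), np.float64(0.49)] med [456.7   3.5  37.9]
btn 102 [array([450.7 ,  37.29]), array([22.33, 26.71]), np.float64(4.87)] med [452.8  39.5  48.6]
blade 305 [array([447.01, 101.44]), array([28.34, 87.42]), np.float64(2.1)] med [447.1 101.7  28.6]
top
or 2
btn 0
blade 401 [array([449.75,  98.44]), array([23.13, 86.19]), np.float64(1.01)] med [449.7  99.1  27.8]
```

View pics/wrist5.png

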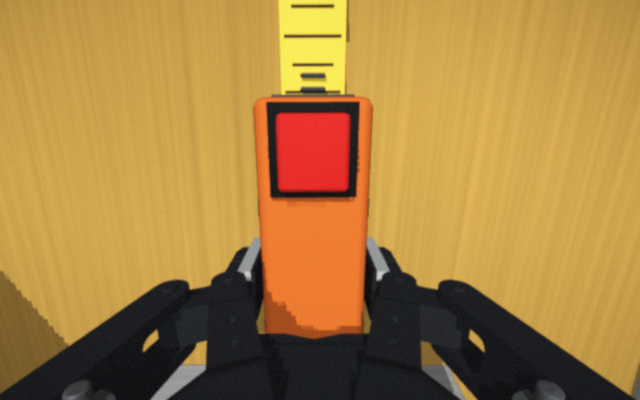

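The wrist view shows teeth on the blade at (313,90) and the blade pulled out. The overhead depth has the blade reaching y≈142, so it is hooked. I'll creep up to the griddle while watching the force.

Emit:
{"op": "arm_command", "data": {"fingers": [0.035,0.035,0.035,0.035,0.035], "travel": [[-0.0005,0,0],[-0.001,0,0],[-0.0015,0,0],[-0.002,0,0],[-0.002,0,0]], "yaw": [0,0,0,0,0]}}

```text
t: 9.1
tool_pos: [450.1, -22.3, 11.3]
eef_rot: [3.141, -0.001, 1.59]
wrist_force: [1.8, 5.0, 2.1]
finger_gap: 45.6
finger_force: 44.2
```

Emit:
{"op": "arm_command", "data": {"fingers": [0.035,0.035,0.035,0.035,0.035], "travel": [[-0.0005,0,0],[-0.001,0,0],[-0.001,0,0],[-0.001,0,0],[-0.001,0,0]], "yaw": [0,0,0,0,0]}}

```text
t: 9.6
tool_pos: [450.0, -23.2, 11.3]
eef_rot: [3.141, -0.001, 1.59]
wrist_force: [1.4, 5.9, 2.2]
finger_gap: 45.5
finger_force: 44.2
```

Emit:
{"op": "arm_command", "data": {"fingers": [0.035,0.035,0.035,0.035,0.035], "travel": [[-0.0005,0,0],[-0.001,0,0],[-0.001,0,0],[-0.001,0,0],[-0.001,0,0]], "yaw": [0,0,0,0,0]}}

```text
t: 10.1
tool_pos: [450.1, -24.2, 11.3]
eef_rot: [3.141, -0.001, 1.59]
wrist_force: [0.9, 4.8, 3.2]
finger_gap: 45.3
finger_force: 44.3
```

Emit:
{"op": "arm_command", "data": {"fingers": [0.035,0.035,0.035,0.035,0.035], "travel": [[-0.0005,0,0],[-0.001,0,0],[-0.001,0,0],[-0.001,0,0],[-0.001,0,0]], "yaw": [0,0,0,0,0]}}

```text
t: 10.6
tool_pos: [450.0, -25.1, 11.3]
eef_rot: [3.141, -0.001, 1.591]
wrist_force: [0.1, 5.7, 3.0]
finger_gap: 45.2
finger_force: 44.3
```

Emit:
{"op": "arm_command", "data": {"fingers": [0.035,0.035,0.035,0.035,0.035], "travel": [[-0.0005,0,0],[-0.001,0,0],[-0.001,0,0],[-0.001,0,0],[-0.001,0,0]], "yaw": [0,0,0,0,0]}}

```text
t: 11.1
tool_pos: [450.1, -26.1, 11.3]
eef_rot: [3.142, -0.001, 1.591]
wrist_force: [0.3, 6.1, 2.4]
finger_gap: 45.1
finger_force: 44.3
```

Emit:
{"op": "arm_command", "data": {"fingers": [0.035,0.035,0.035,0.035,0.035], "travel": [[-0.0005,0,0],[-0.001,0,0],[-0.001,0,0],[-0.001,0,0],[-0.001,0,0]], "yaw": [0,0,0,0,0]}}

```text
t: 11.6
tool_pos: [450.1, -27.1, 11.3]
eef_rot: [3.141, -0.001, 1.591]
wrist_force: [0.9, 5.9, 2.7]
finger_gap: 45.3
finger_force: 44.3
```

Emit:
{"op": "arm_command", "data": {"fingers": [0.035,0.035,0.035,0.035,0.035], "travel": [[-0.0005,0,0],[-0.001,0,0],[-0.001,0,0],[-0.001,0,0],[-0.001,0,0]], "yaw": [0,0,0,0,0]}}

```text
t: 12.1
tool_pos: [450.1, -27.9, 11.3]
eef_rot: [3.141, -0.002, 1.591]
wrist_force: [0.7, 7.8, 3.2]
finger_gap: 45.2
finger_force: 44.4
```

```bash
python3 - <<'E'
from h import *
plan([])
c=cap('scene','s6'); P=pts(c); rule(P,c['img'],(449,20),0)
cv2.imwrite('pics/s6c.png',cv2.resize(c['img'][90:250,200:460],None,fx=3,fy=3,interpolation=cv2.INTER_CUBIC))
c=cap('wrist','w6'); rule(pts(c),c['img'],(449,-20),0)
E
```

```text
t 12.1 pose [450.1 -27.9  11.3] [ 3.141e+00 -2.000e-03  1.591e+00] F [0.7 7.8 3.2] gap 45.2
or 414 [array([448.34, -22.21]), array([ 50.1, 148.2]), np.float64(0.58)] med [457.   -1.4  37.9]
btn 96 [array([450.85,  30.94]), array([21.6 , 27.42]), np.float64(5.3)] med [452.3  33.2  48.5]
blade 328 [array([445.42,  97.56]), array([28.24, 93.88]), np.float64(0.87)] med [447.1  99.4  28.6]
or 17306 [array([448.19,  -5.64]), array([ 46.64, 106.12]), np.float64(1.25)] med [448.5 -13.5  37.1]
btn 5944 [array([447.55,  26.55]), array([28.31, 30.47]), np.float64(1.1)] med [447.5  28.4  48.1]
blade 5545 [array([446.8 ,  65.24]), array([25.19, 33.6 ]), np.float64(1.14)] med [446.8  67.2  27.3]
```

View pics/s6c.png

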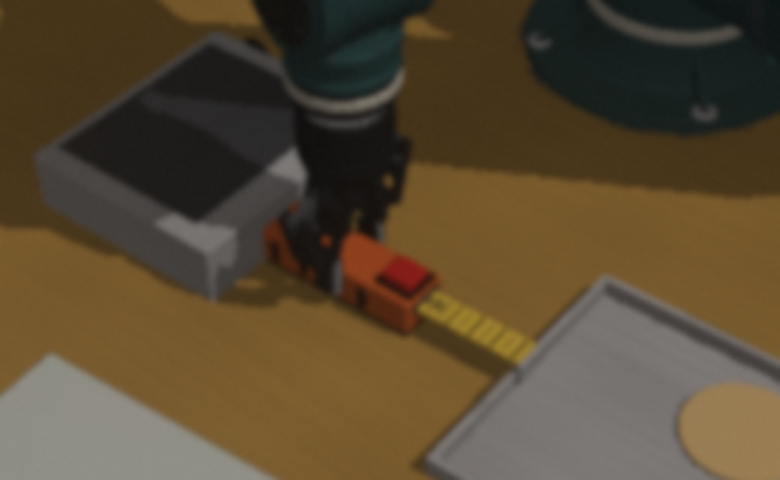

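The scene crop shows the housing's rear against the griddle at about (270,240), and the blade running over the rim at (525,365). The force has started to rise, which fits contact. I'll release, then rise and close the fingers above the button.

Emit:
{"op": "arm_command", "data": {"fingers": [0.05,0.055,0.065,0.08,0.085], "travel": [[0,0,0],[0,0,0],[0,0,0],[0,0,0],[0,0,0]], "yaw": [0,0,0,0,0]}}

```text
t: 12.7
tool_pos: [450.1, -28.9, 11.3]
eef_rot: [-3.142, 0.0, 1.59]
wrist_force: [-0.1, -0.8, -0.1]
finger_gap: 84.8
finger_force: 0.0
```

Emit:
{"op": "arm_command", "data": {"fingers": [0.085,0.085,0.085,0.085,0.085], "travel": [[0,0,-0.005],[0,0,-0.02],[0,0,-0.04],[0,0,-0.06],[0,0,-0.07]], "yaw": [0,0,0,0,0]}}

```text
t: 13.2
tool_pos: [450.7, -29.0, 82.9]
eef_rot: [3.14, 0.001, 1.59]
wrist_force: [0.7, 0.5, -0.7]
finger_gap: 85.2
finger_force: 0.0
```

Emit:
{"op": "arm_command", "data": {"fingers": [0.04,0.0,0.0,0.0,0.0], "travel": [[0,0,0],[0.014,0,0],[0.028,0,0],[0.042,0,0],[0.055,0,0]], "yaw": [0,0,0,0,0]}}

```text
t: 13.7
tool_pos: [448.6, 26.8, 80.5]
eef_rot: [-3.14, -0.0, 1.59]
wrist_force: [0.2, 0.4, -0.1]
finger_gap: 11.9
finger_force: 0.0
```

```bash
python3 - <<'E'
from h import *
plan([])
c=cap('scene','s7'); P=pts(c); rule(P,c['img'],(449,20),0)
c=cap('wrist','w7'); rule(pts(c),c['img'],(449,0),0)
E
```

```text
t 13.7 pose [448.6  26.8  80.5] [-3.14 -0.    1.59] F [ 0.2  0.4 -0.1] gap 11.9
or 670 [array([449.22, -22.73]), array([ 48.81, 148.25]), np.float64(1.04)] med [458.  -23.4  38.2]
btn 96 [array([450.53,  31.23]), array([21.04, 27.05]), np.float64(3.87)] med [452.7  33.1  48.8]
blade 326 [array([445.65,  98.19]), array([26.73, 92.08]), np.float64(1.22)] med [447.1  99.3  28.5]
or 2232 [array([448.18,  -5.8 ]), array([ 45.68, 109.31]), np.float64(1.68)] med [448.2  16.9  37. ]
btn 1411 [array([447.29,  28.13]), array([28.07, 28.33]), np.float64(2.16)] med [447.3  33.9  48. ]
blade 6243 [array([445.96,  96.4 ]), array([25.22, 95.94]), np.float64(1.14)] med [445.8 101.8  27.2]
```

View pics/w7.png

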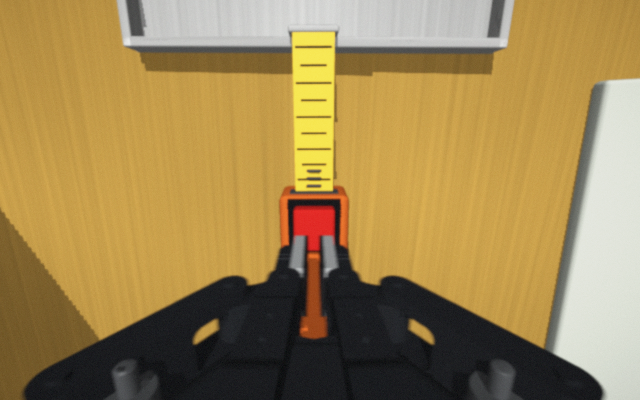

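The wrist view shows the closing fingertips over the red button at (314,225), with the hook still at the rim at (313,28). I'll descend and press.

Emit:
{"op": "arm_command", "data": {"fingers": [0,0,0,0,0], "travel": [[0.001,-0.001,0.004],[0.001,-0.001,0.012],[0.001,-0.001,0.02],[0.001,-0.001,0.026],[0.001,-0.001,0.028]], "yaw": [0,0,0,0,0]}}

```text
t: 14.3
tool_pos: [447.7, 27.0, 52.4]
eef_rot: [-3.14, -0.0, 1.589]
wrist_force: [-0.0, 0.0, 0.4]
finger_gap: -0.3
finger_force: 0.0
```

Emit:
{"op": "arm_command", "data": {"fingers": [0,0,0,0,0], "travel": [[0,0,0.0015],[0,0,0.003],[0,0,0.0045],[0,0,0.006],[0,0,0.007]], "yaw": [0,0,0,0,0]}}

```text
t: 14.8
tool_pos: [448.3, 27.2, 46.4]
eef_rot: [3.141, 0.0, 1.59]
wrist_force: [-0.4, 0.3, 3.7]
finger_gap: 0.0
finger_force: 1.5
```

Emit:
{"op": "arm_command", "data": {"fingers": [0,0,0,0,0], "travel": [[0,0,0.001],[0,0,0.002],[0,0,0.003],[0,0,0.0035],[0,0,0.0035]], "yaw": [0,0,0,0,0]}}

```text
t: 15.3
tool_pos: [448.4, 27.1, 43.2]
eef_rot: [3.141, 0.0, 1.59]
wrist_force: [0.2, 0.0, 3.2]
finger_gap: -0.1
finger_force: 1.4
```

Emit:
{"op": "arm_command", "data": {"fingers": [0,0,0,0,0], "travel": [[0,0,0.0005],[0,0,0.001],[0,0,0.001],[0,0,0.001],[0,0,0.001]], "yaw": [0,0,0,0,0]}}

```text
t: 15.8
tool_pos: [448.6, 27.4, 42.4]
eef_rot: [3.14, -0.001, 1.59]
wrist_force: [-1.7, 3.1, 15.4]
finger_gap: 0.2
finger_force: 8.2
```

The force rose to 15 N, so the button has bottomed. I'll rise and verify.

Emit:
{"op": "arm_command", "data": {"fingers": [0,0,0,0,0], "travel": [[0,0,0],[0,0,-0.005],[0,0,-0.015],[0,0,-0.028],[0,0,-0.038]], "yaw": [0,0,0,0,0]}}

```text
t: 16.3
tool_pos: [448.2, 27.1, 80.8]
eef_rot: [3.141, 0.0, 1.59]
wrist_force: [0.4, 0.4, 0.7]
finger_gap: -0.2
finger_force: 0.0
```

Emit:
{"op": "arm_command", "data": {"fingers": [0.085,0.085,0.085,0.085,0.085], "travel": [[-0.012,0,0],[-0.024,0,0],[-0.036,0,0],[-0.048,0,0],[-0.055,0,0]], "yaw": [0,0,0,0,0]}}

```text
t: 16.8
tool_pos: [449.0, -29.2, 79.5]
eef_rot: [-3.141, -0.0, 1.589]
wrist_force: [-0.4, 0.2, 0.2]
finger_gap: 72.4
finger_force: 0.0
```

```bash
python3 - <<'E'
from h import *
plan([])
c=cap('scene','s8'); P=pts(c); rule(P,c['img'],(449,20),0)
c=cap('wrist','w8'); rule(pts(c),c['img'],(449,0),0)
E
```

```text
t 16.8 pose [449.  -29.2  79.5] [-3.141 -0.     1.589] F [-0.4  0.2  0.2] gap 72.4
or 665 [array([449.13, -23.02]), array([ 49.32, 148.32]), np.float64(0.16)] med [457.4 -20.6  38.2]
btn 90 [array([448.53,  31.95]), array([24.68, 27.9 ]), np.float64(6.38)] med [450.6  32.1  43.1]
blade 328 [array([445.03,  97.72]), array([27.07, 93.47]), np.float64(3.0)] med [446.7  99.8  28.5]
or 10185 [array([448.57, -26.78]), array([ 46.61, 148.86]), np.float64(1.44)] med [448.7 -24.5  37.1]
btn 2214 [array([447.44,  27.83]), array([26.78, 28.77]), np.float64(0.75)] med [447.4  28.5  42.1]
blade 4090 [array([446.52,  75.73]), array([25.01, 54.33]), np.float64(1.27)] med [446.4  78.   27.3]
```

View pics/w8.png

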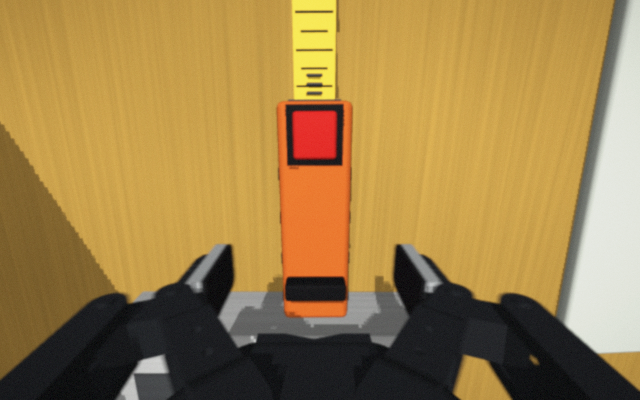

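The button at (314,134) has gone down 6 mm, and the rear still sits at the griddle at (316,315). Descending to regrip.

Emit:
{"op": "arm_command", "data": {"fingers": [0.085,0.085,0.085,0.085,0.085], "travel": [[0.003,0,0.012],[0.003,0,0.028],[0.003,0,0.046],[0.003,0,0.06],[0.003,0,0.067]], "yaw": [0,0,0,0,0]}}

```text
t: 17.4
tool_pos: [448.4, -24.5, 11.8]
eef_rot: [-3.14, -0.0, 1.59]
wrist_force: [0.0, -0.2, 0.2]
finger_gap: 85.3
finger_force: 0.0
```

Emit:
{"op": "arm_command", "data": {"fingers": [0.07,0.055,0.035,0.035,0.035], "travel": [[0,0,0],[0,0,0],[0,0,0],[0,0,0],[0,0,0]], "yaw": [0,0,0,0,0], "squeeze": 60}}

```text
t: 17.9
tool_pos: [449.6, -24.9, 13.7]
eef_rot: [3.14, 0.0, 1.59]
wrist_force: [-1.1, 0.9, 8.4]
finger_gap: 44.8
finger_force: 61.8
```

Emit:
{"op": "arm_command", "data": {"fingers": [0.035,0.035,0.035,0.035,0.035], "travel": [[0,0,0],[0,0,0],[0,0,0],[0,0,0],[0,0,0]], "yaw": [0,0,0,0,0]}}

```text
t: 18.4
tool_pos: [449.6, -24.9, 13.7]
eef_rot: [3.14, 0.0, 1.59]
wrist_force: [0.3, 1.9, 7.8]
finger_gap: 45.1
finger_force: 61.8
```

Emit:
{"op": "arm_command", "data": {"fingers": [0.035,0.035,0.035,0.035,0.035], "travel": [[0,0,-0.005],[0,0,-0.015],[0,0,-0.03],[0,0,-0.045],[0,0,-0.06]], "yaw": [0,0,0,0,0]}}

```text
t: 18.9
tool_pos: [449.0, -24.9, 74.1]
eef_rot: [3.141, 0.0, 1.59]
wrist_force: [-0.6, -0.9, -6.6]
finger_gap: 44.7
finger_force: 62.9
```

```bash
python3 - <<'E'
from h import *
plan([(700,-27,75,1.59)])
for n in ('scene','wrist','top'):
    c=cap(n,n+'9'); P=pts(c); print(n); rule(P,c['img'],(449,20),60)
E
```

```text
t 18.9 pose [449.  -24.9  74.1] [3.141 0.    1.59 ] F [-0.6 -0.9 -6.6] gap 44.7
(700, -27, 75, 1.59) -> [-0.0069  0.2509 -0.0009] yaw -0.0002
scene
or 432 [array([447.38, -22.75]), array([147.82,  49.61]), np.float64(89.91)] med [ 4.549e+02 -4.000e-01  9.830e+01]
btn 97 [array([449.29,  30.47]), array([24.03, 27.97]), np.float64(0.38)] med [451.4  31.5 103.3]
blade 309 [array([445.4 ,  96.62]), array([25.21, 87.17]), np.float64(1.21)] med [446.9  97.3  88.8]
wrist
or 16302 [array([447.95,  -5.17]), array([ 46.69, 105.42]), np.float64(1.56)] med [448.5 -13.   99.4]
btn 5058 [array([445.16,   5.52]), array([75.29, 29.53]), np.float64(83.62)] med [447.5  28.4 104.4]
blade 6100 [array([446.87,  67.09]), array([25.2 , 37.24]), np.float64(1.23)] med [446.8  68.6  89.5]
top
or 3
btn 0
blade 455 [array([450.34,  92.88]), array([23.77, 87.01]), np.float64(1.01)] med [449.7  92.3  88.6]
```

Emit:
{"op": "arm_command", "data": {"fingers": [0.035,0.035,0.035,0.035,0.035], "travel": [[0,0.015,0],[0,0.04,0],[0,0.07,0],[0,0.1,0],[0,0.13,0]], "yaw": [0,0,0,0,0]}}

```text
t: 19.55
tool_pos: [579.7, -22.3, 71.9]
eef_rot: [-3.14, -0.0, 1.59]
wrist_force: [-0.6, -0.2, -5.3]
finger_gap: 44.8
finger_force: 63.0
```

Emit:
{"op": "arm_command", "data": {"fingers": [0.035,0.035,0.035,0.035,0.035], "travel": [[0,0.03,0],[0,0.06,0],[0,0.09,0],[0,0.11,0],[0,0.12,0]], "yaw": [0,0,0,0,0]}}

```text
t: 20.05
tool_pos: [700.1, -20.0, 71.1]
eef_rot: [-3.14, -0.0, 1.59]
wrist_force: [-0.8, -0.5, -5.5]
finger_gap: 44.9
finger_force: 63.1
```

Emit:
{"op": "arm_command", "data": {"fingers": [0.035,0.035,0.035,0.035,0.035], "travel": [[0,0,0.008],[0,0,0.018],[0,0,0.028],[0,0,0.036],[0,0,0.04]], "yaw": [0,0,0,0,0]}}

```text
t: 20.55
tool_pos: [698.2, -20.0, 31.6]
eef_rot: [-3.14, -0.0, 1.59]
wrist_force: [-0.8, -0.3, -5.4]
finger_gap: 45.0
finger_force: 63.2
```

```bash
python3 - <<'E'
from h import *
plan([])
c=cap('wrist','w10'); P=pts(c); rule(P,c['img'],(700,0),20)
c=cap('scene','s10'); P=pts(c); rule(P,c['img'],(700,0),20)
E
```

```text
t 20.55 pose [698.2 -20.   31.6] [-3.14 -0.    1.59] F [-0.8 -0.3 -5.4] gap 45.0
or 15992 [array([ 6.9665e+02, -2.5000e-01]), array([ 45.9 , 105.41]), np.float64(0.95)] med [696.7  -8.6  54.9]
btn 4826 [array([698.93,  16.62]), array([29.03, 63.54]), np.float64(10.75)] med [695.9  33.5  59.9]
blade 5948 [array([695.01,  72.12]), array([24.64, 37.22]), np.float64(1.23)] med [695.   73.7  45.1]
or 483 [array([697.22,   6.48]), array([97.4 , 44.65]), np.float64(87.86)] med [697.7   2.6  55.9]
btn 139 [array([696.56,  35.54]), array([24.74, 29.61]), np.float64(5.17)] med [696.9  36.1  61. ]
blade 406 [array([695.06, 100.16]), array([24.34, 88.04]), np.float64(1.58)] med [695.9 101.9  45.9]
```

View pics/s10.png

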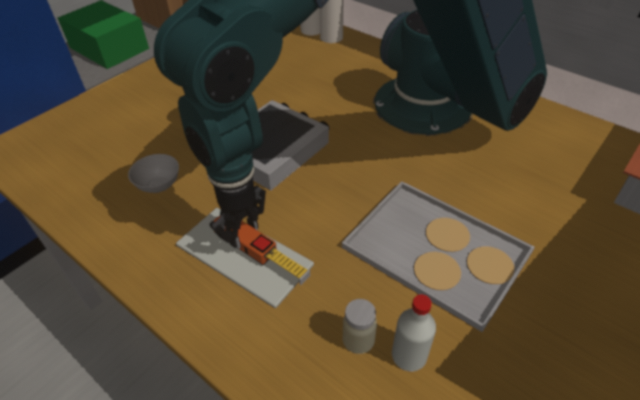

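The scene shows the rule over the board, housing at about (248,240), with the bystanders untouched. It is about 6 mm above the board, so I'll lower slowly.

Emit:
{"op": "arm_command", "data": {"fingers": [0.035,0.035,0.035,0.035,0.035], "travel": [[0,0,0.001],[0,0,0.002],[0,0,0.003],[0,0,0.0035],[0,0,0.004]], "yaw": [0,0,0,0,0]}}

```text
t: 21.15
tool_pos: [699.1, -20.1, 28.8]
eef_rot: [3.141, 0.0, 1.59]
wrist_force: [-0.4, 0.0, -6.4]
finger_gap: 44.9
finger_force: 63.2
```

Emit:
{"op": "arm_command", "data": {"fingers": [0.035,0.035,0.035,0.035,0.035], "travel": [[0,0,0.0005],[0,0,0.001],[0,0,0.0014],[0,0,0.0017],[0,0,0.002]], "yaw": [0,0,0,0,0]}}

```text
t: 21.65
tool_pos: [699.0, -20.1, 26.8]
eef_rot: [3.142, 0.0, 1.59]
wrist_force: [0.4, 0.1, -5.3]
finger_gap: 44.8
finger_force: 63.2
```

Emit:
{"op": "arm_command", "data": {"fingers": [0.035,0.035,0.035,0.035,0.035], "travel": [[0,0,0.0003],[0,0,0.0006],[0,0,0.0009],[0,0,0.0012],[0,0,0.0012]], "yaw": [0,0,0,0,0]}}

```text
t: 22.15
tool_pos: [699.1, -20.1, 25.8]
eef_rot: [3.141, 0.0, 1.59]
wrist_force: [-1.3, 0.6, -1.8]
finger_gap: 44.8
finger_force: 63.5
```

Emit:
{"op": "arm_command", "data": {"fingers": [0.035,0.035,0.035,0.035,0.035], "travel": [[0,0,0.0003],[0,0,0.0005],[0,0,0.0005],[0,0,0.0005],[0,0,0.0005]], "yaw": [0,0,0,0,0]}}

```text
t: 22.65
tool_pos: [699.0, -20.1, 25.8]
eef_rot: [3.141, 0.0, 1.59]
wrist_force: [-3.5, 0.7, 5.4]
finger_gap: 45.1
finger_force: 64.5
```

Landed gently (about 11 N of load transfer). Release and retreat.

Emit:
{"op": "arm_command", "data": {"fingers": [0.046,0.05,0.06,0.075,0.085], "travel": [[0,0,0],[0,0,0],[0,0,0],[0,0,0],[0,0,0]], "yaw": [0,0,0,0,0]}}

```text
t: 23.15
tool_pos: [699.1, -20.1, 25.1]
eef_rot: [3.141, 0.0, 1.59]
wrist_force: [-0.8, -0.4, -0.3]
finger_gap: 84.4
finger_force: 0.0
```

Emit:
{"op": "arm_command", "data": {"fingers": [0.085,0.085,0.085,0.085,0.085], "travel": [[0,0,-0.005],[0,0,-0.02],[0,0,-0.045],[0,0,-0.075],[0,0,-0.1]], "yaw": [0,0,0,0,0]}}

```text
t: 23.65
tool_pos: [699.2, -20.1, 127.0]
eef_rot: [3.141, 0.0, 1.59]
wrist_force: [0.6, 0.6, -0.3]
finger_gap: 85.3
finger_force: 0.0
```

Emit:
{"op": "arm_command", "data": {"fingers": [0.085,0.085,0.085,0.085,0.085], "travel": [[0,0,0],[0,0,0],[0,0,0],[0,0,0],[0,0,0]], "yaw": [0,0,0,0,0]}}

```text
t: 24.15
tool_pos: [698.7, -20.0, 124.3]
eef_rot: [-3.14, -0.0, 1.59]
wrist_force: [-0.4, 1.2, -0.5]
finger_gap: 85.0
finger_force: 0.0
```

```bash
python3 - <<'E'
from h import *
plan([])
for n in('scene','wrist'):
    c=cap(n,n+'11'); P=pts(c); print(n); rule(P,c['img'],(700,0),12)
E
```

```text
t 24.15 pose [698.7 -20.  124.3] [-3.14 -0.    1.59] F [-0.4  1.2 -0.5] gap 85.0
scene
or 822 [array([699.18, -18.82]), array([ 44.78, 148.32]), np.float64(0.92)] med [705.9 -19.7  50.1]
btn 141 [array([698.2,  35.2]), array([24.77, 28.33]), np.float64(7.18)] med [698.5  36.   55.1]
blade 407 [array([696.73,  98.45]), array([24.07, 89.78]), np.float64(0.47)] med [697.  101.   40.5]
wrist
or 7320 [array([697.9 , -21.42]), array([ 44.77, 147.95]), np.float64(1.16)] med [698.  -21.5  49.1]
btn 1584 [array([696.64,  32.46]), array([27.4 , 29.34]), np.float64(1.01)] med [696.7  32.9  54. ]
blade 3775 [array([695.52,  88.21]), array([24.83, 69.94]), np.float64(0.95)] med [695.6  91.2  39.3]
```

The rule lies flat on the board (housing top at 50 mm), with the button down and the blade still out, about 16 mm from the board's centre. Handing in.

```bash
python3 -c "
from plant import bot
print(bot.job_done())"
```

```text
the job is handed in; nothing more can be done
None
```

I measured the gap, locked the rule while it was still hooked, and set it down flat on the white board, still pulled out and locked; the job is handed in, with no verdict returned.

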